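# Close and lock the suction unit's filter hatch

## Task

The filter hatch on top of the suction unit was left ajar after a filter change: push its cover down onto the gasket with your fingertips, then set a fingertip in the slot of the quarter-turn fastener and turn it clockwise, seen from above, as far as it goes, so that the cam draws the cover fully home and locks it. Do not lift the cover or anything else, leave all the things around where they stand, and finish clear of the unit.

Things in the scene. Friction and masses are not known exactly. Their poses are not given: they have to be found in the camera images.
- cover (a joint): hinge of the hatch cover, rad: 0 fully home on the squeezed gasket, grows as it opens; starts ajar at 0.25 to 0.5. Stiff: it stays where it is left. Pushing it shut takes 1 to 3 N at the front edge; near 0.02 rad it meets the springy gasket (5 N, 10 N when fully squeezed), which lifts it back to about 0.02 if let go unlocked.
- fastener (a joint): turn of the quarter-turn fastener, rad: 0 unlocked, grows clockwise seen from above, hard stop at 1.57 = locked; starts at 0 to 0.25, stays where left. Needs 0.06 N m, up to 0.2 N m from 0.7 rad on, where the cam tongue under the cover's front edge slides under the strike and draws the cover down. Turned while the cover is open, it blocks the cover.
- slot (a point): middle of the mouth of the finger slot, on the turning axis, level with the top of the fastener: a teal disc of 83 mm diameter with one straight slot right across it, 34 mm wide (38 mm at the bevelled mouth), 76 mm long, 14 mm deep, upright walls. x runs along the slot, z out of the cover. The slot's end at -x has a white mark on its floor.
- lock_dot (a point): green dot on the fixed grey collar round the disc (85 mm inside, 100 mm outside diameter, its top 1.5 mm lower than the disc's): the slot's white mark points to it when locked. A red dot, a quarter turn anticlockwise of it, on the side of the cover's front edge, is where the mark points when unlocked.
- cover_edge (a point): middle of the cover's front edge (nearest the robot), on its top face. Cream plate, 205 mm from front edge to hinge line, 190 mm wide, 10 mm thick. x points to the hinge, y along the edge, z out of the top. The disc's axis is 65 mm behind this edge, its top 16 mm above the plate; on either side of the collar 45 mm of plate is bare and flat.
- cover_hinge (a point): middle of the cover's hinge line, along its far edge, level with the cover's underside, 160 mm above the table; it turns with the cover, x from the front edge to the hinge, y along the hinge line. The plate's top lies 10 mm above the underside, so 170 mm above the table when shut.
- unit: the suction unit, fixed: a white and grey box 360 mm front to back (x, front towards the robot), 320 mm wide, its deck 150 mm above the table. Origin at the centre of its underside. On the deck, left of the cover seen from the robot, are a gauge, a knob and a switch, all lower than the shut cover's top; leave them.
- spare_filter: white filter cartridge, 54 mm diameter, 42 mm tall, standing loose on the deck behind the cover's hinge; leave it. Origin at the centre of its underside.
- screwdriver: screwdriver with a black handle lying on the table to the right of the unit; leave it.
- pump_bottle: pale blue pump bottle, 60 mm diameter, 154 mm tall, on the table left of the unit; leave it. Origin at the centre of its underside.
- rinse_cup: blue cup, 68 mm diameter, 85 mm tall, left of the unit; leave it. Origin at the centre of its underside.
- swab_jar: glass jar with a steel cap, 72 mm diameter, 90 mm tall, left of the unit; leave it. Origin at the centre of its underside.
- mouth_mirror: dental mirror, 165 mm long, lying in the beige instrument tray right of the unit; leave it.
- scaler: scaler with a violet handle, 170 mm long, lying in the same tray; leave it.

How it is judged:
By the outcome, as a careful person would: the job done as asked, in the order asked, and still so for the second after the job is handed in, with the robot touching nothing.
It also fails if it takes over 54 s, if anything falls off the work surface, if the arm or the gripper's body presses on something with over 40 N, if the wrist force passes 120 N, or if a joint passes its speed limit or range.

## Robot

A 6-joint arm with a two-finger parallel gripper is mounted at the origin on the work surface. World frame = base frame: x ahead of the robot, y to its left, z up, the work surface at z = 0. Lengths are in m, angles in rad, forces in N, time in s.
With the tool pointing down it reaches from about 0.35 to 1 m from the base axis. Payload 7.1 kg.
Tool frame: the origin (TCP) lies on the mounting face of the last link; the fingertips stand 173 mm ahead of it and the grasp point (between the pads) lies 155 mm ahead of it; x points along the fingers, y is the direction in which the jaws open and shut, and the axes are right-handed (so a half turn about x gives the same grasp; the last joint's range is limited). The gripper opens to 85 mm and grips with 20 to 120 N. Pads are 22 mm wide; open, the fingers measure 114 mm over their backs; the gripper's body (76 mm by 85 mm) begins 54 mm behind the grasp point. The pads swing forward as they close: fully open they stand 13 mm farther back than shut.
Start: joints at [1.291, 0.423, 1.63, -0, 1.089, -0.019], TCP at [0.161, 0.604, 0.405] pointing down, gripper open.
Joint ranges: [-3, 3], [-0.9, 2.11], [0.09, 2.58], [-1.31, 4.45], [0.11, 2.69], [-2.54, 2.54]. Speed limits (rad/s): [2.39, 2.39, 3.01, 3.14, 3.14, 3.14].

## Interface

Orientations are given as a unit quaternion [x, y, z, w].
In Python, from station import ctrl gives the robot as it stands. The module is installed in compiled form; this text tells all that it offers.
- The arm moves only by the shell command python3 -m jog 'ROWS' [FORCE]. ROWS is JSON, a list of rows, each an object of numbers: "hand": the finger opening in mm, from 0 to 85.4; "x", "y", "z": the shift along the tool's x, y, z in units of 40 mm (1.0 is 40 mm); "twist": the turn about the tool's x in units of 5 degrees (1.0 is 5 degrees). A call has 1 to 8 rows; each row is the pose to reach, as a shift and turn from the pose commanded when the call began, along the tool's axes at that moment; what a row does not reach only later rows make up. A row lasts 1/8 s, in which the tool goes at most 62.5 mm and 10.7 degrees, less where a joint would pass 70% of its speed; a pose out of reach is approached as far as the arm can. A call with a gripper value outside its range is refused whole. The fingers move at their own pace and stop on an object; FORCE is the grip in N (left out, the last holds). Time passes only in rows, so rows that repeat a pose let the fingers close. It gives the time, the measured TCP pose, the force and the opening at its end, in the units of the state.
- ctrl.get_state(): the state, without advancing time (a new reading comes with each control period).
- ctrl.capture(name): name is "scene" or "top" or "wrist"; returns a dict with "image" (480x640x3 uint8, blue, green, red), "z_map" (480x640 float32, m along the optical axis (not along the pixel's ray), 0 where there is no reading), "fx", "fy", "cx", "cy" (pixels), "T" (4x4, takes a point from camera to world coordinates); the wrist camera has in their place "hand_eye" (4x4, takes a point from camera to tool coordinates, whose origin is the TCP and whose axes are the tool frame's). Camera axes: x right, y up, looking along -z (the intrinsics and any distortion apply to the point x, -y, -z); pixel columns grow to the right and rows downward; lengths in m; the calibration is good to about 2 mm. The wrist camera is an equidistant fisheye: a pixel r from the principal point sees the ray r / f radians off the axis. A picture is of the moment at which its call begins: read the wrist's pose just before it.
- ctrl.finish_job(): hands the job in, once; it reports no verdict.
The state is a dict: "time_s": time; "qpos": joint angles; "qd": joint speeds; "joint_efforts": joint torques, N m; "eef_pos": TCP position; "tcp_rot": TCP orientation; "contact_force": force on the tool from outside, world axes, zero at the start; "torque": the same for the moment, N m; "grip_width": finger opening in m.
Only numpy, scipy, OpenCV 4.12 (cv2) and the standard library are available. Lean on these libraries where they do the work, as an engineer would, in place of code of your own. Each camera call takes 0.05 s, during which the arm holds its last target.

## Working session

There is one attempt and no reset: what is moved stays moved. The work goes in short steps, Python scripts to look and compute and a shell command to move; the robot and the scene stay as the last step left them, time stands still between calls to the robot, and variables do not carry over. Pictures are saved under pics/ and viewed, and the job is handed in when it is done.

```bash
mkdir -p pics; ls
python3 - <<'E'
from station import ctrl
import cv2,json,numpy as np
print(ctrl.get_state())
for n in ["scene","top"]:
    c=ctrl.capture(n); cv2.imwrite(f"pics/{n}0.png",c["image"]); np.savez(f"{n}0.npz",**c)
    print(n,c["fx"],c["fy"],c["cx"],c["cy"],c["T"].tolist(),[k for k in c])
E
```

```text
pics
{'time_s': 0.0, 'qpos': array([ 1.29099511e+00,  4.23827085e-01,  1.63070795e+00, -9.28009645e-06,
        1.08863007e+00, -1.89940581e-02]), 'qd': array([-0.00012396,  0.00117908,  0.00269441, -0.00051779,  0.0018248 ,
        0.00198538]), 'joint_efforts': array([ 1.35192546e-03, -5.57364106e+01, -2.81749463e+01, -4.72360966e-05,
        7.40220014e-03,  7.55495762e-06]), 'eef_pos': array([0.16105464, 0.60359017, 0.40394703]), 'tcp_rot': array([ 0.09139642,  0.70118294, -0.09249678,  0.70102319]), 'contact_force': array([ 0.24688682, -0.16812397,  0.96732075]), 'torque': array([-0.0210333 ,  0.00802402,  0.00561411]), 'grip_width': 0.08539371289414859}
scene 501.269102768912 501.269102768912 321.82384143430045 240.27440296434722 [[0.8724203264524254, -0.3204795491567987, 0.3690198267910527, 1.1057057437712465], [0.4886565149660628, 0.55667272089872, -0.6718112027857515, -0.9856407713654948], [0.009878480341914568, 0.7664256913618376, 0.6422570165024775, 1.0316019177296347], [0.0, 0.0, 0.0, 1.0]] ['image', 'z_map', 'fx', 'fy', 'cx', 'cy', 'T']
top 441.6207876319318 441.6207876319318 313.3462505905334 239.61623994024745 [[0.01737996406543608, 0.9963348966118686, -0.0837538694180823, 0.47607491844576216], [-0.9998459405669774, 0.01752459076695523, 0.0009918922255256685, -0.058739108212908696], [0.0024560091246701343, 0.08372372729320993, 0.9964859785803872, 1.4246928990965395], [0.0, 0.0, 0.0, 1.0]] ['image', 'z_map', 'fx', 'fy', 'cx', 'cy', 'T']
```

View pics/scene0.png

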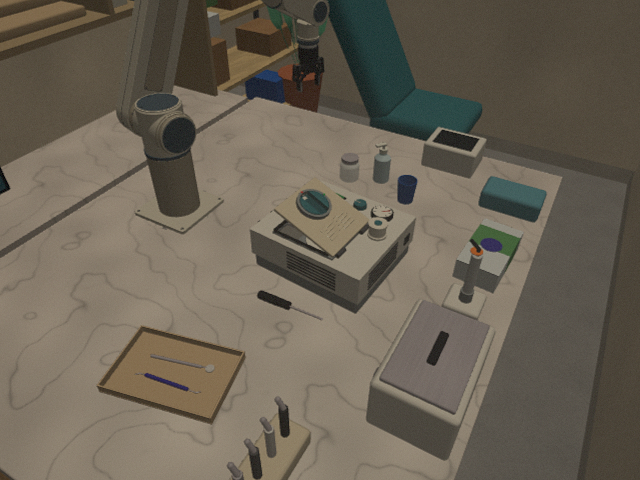

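View pics/top0.png

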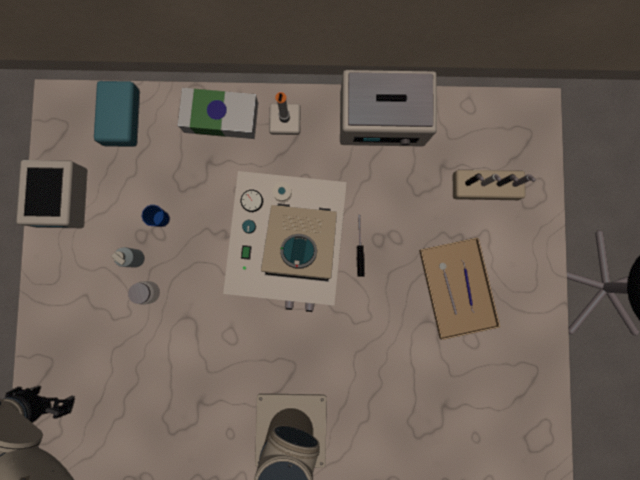

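The scene picture shows the unit at about (330,240) with the cover ajar. In the top picture the unit is at (285,238), the disc at (298,251), and the white mark at about (297,262). Next I'll measure them.

```bash
cat > h.py <<'E'
import numpy as np,cv2
def cloud(c):
    z=c["z_map"]; v,u=np.mgrid[:480,:640]
    p=np.stack([(u-c["cx"])/c["fx"]*z,-(v-c["cy"])/c["fy"]*z,-z],-1)
    T=c["T"]; return p@T[:3,:3].T+T[:3,3]
E
python3 - <<'E'
from h import *
c=dict(np.load("top0.npz")); P=cloud(c); im=c["image"]
cr=im[165:310,220:350]; cv2.imwrite("pics/topcrop.png",cv2.resize(cr,None,fx=4,fy=4,interpolation=cv2.INTER_CUBIC))
np.set_printoptions(precision=4,suppress=True)
# tabletop, deck check
print("table",P[330:360,200:240,2].mean(), "deck",P[285:292,235:255].reshape(-1,3).mean(0))
# unit corners
for uv in [(238,173),(346,183),(225,294),(336,303)]: print(uv,P[uv[1],uv[0]])
# cover plane: sample pixels in cover bare
m=np.zeros((480,640),bool); m[215:235,275:330]=1; m[240:270,322:330]=1; m[240:268,268:276]=1
q=P[m]; q=q[q[:,2]>.16]
A=np.c_[q[:,:2],np.ones(len(q))]
w=np.ones(len(q),bool)
for _ in range(5):
    s=np.linalg.lstsq(A[w],q[w,2],rcond=None)[0]; r=q[:,2]-A@s; w=abs(r)<.004
print(s,w.sum(),len(q),"angle",np.arctan(np.hypot(*s[:2])),"yaw",np.arctan2(-s[1],-s[0]))
for v in (200,205,210,220,230,240,250,260,265,270,275,280,285,290): print(v,P[v,270],P[v,298],P[v,328])
E
```

```text
table 0.004700517329684086 deck [0.4405 0.1351 0.1501]
(238, 173) [0.7759 0.1648 0.1474]
(346, 183) [ 0.7515 -0.1528  0.149 ]
(225, 294) [ 0.4159  0.2203 -0.0032]
(336, 303) [ 0.3935 -0.1363 -0.0024]
[-0.4023  0.0281  0.4401] 1360 1564 angle 0.3833417892117164 yaw -0.06978150676540405
200 [0.6971 0.0686 0.149 ] [ 0.6988 -0.0131  0.1476] [ 0.7002 -0.1008  0.149 ]
205 [0.6815 0.0677 0.1544] [ 0.6839 -0.0135  0.1487] [ 0.6861 -0.1011  0.145 ]
210 [0.6638 0.0653 0.1747] [ 0.6655 -0.0146  0.1727] [ 0.6687 -0.1008  0.1623]
220 [0.6336 0.0634 0.1861] [ 0.6349 -0.0157  0.1867] [ 0.6369 -0.1005  0.1831]
230 [0.604  0.0615 0.1982] [ 0.6054 -0.0166  0.1974] [ 0.6075 -0.1006  0.1923]
240 [0.5751 0.0597 0.2092] [ 0.5763 -0.0177  0.211 ] [ 0.5784 -0.1006  0.2035]
250 [0.5466 0.0576 0.224 ] [ 0.5481 -0.0185  0.221 ] [ 0.55   -0.1007  0.2123]
260 [0.519 0.056 0.233] [ 0.5203 -0.0195  0.2334] [ 0.5221 -0.1007  0.2235]
265 [0.5055 0.0554 0.2358] [ 0.5065 -0.0202  0.2465] [ 0.5083 -0.1006  0.232 ]
270 [0.492  0.0546 0.2402] [ 0.4934 -0.0201  0.236 ] [ 0.4948 -0.1007  0.237 ]
275 [0.4789 0.0622 0.1577] [ 0.4803 -0.0179  0.1569] [ 0.4814 -0.1007  0.2402]
280 [0.4645 0.0629 0.1458] [ 0.466  -0.0179  0.1495] [ 0.4675 -0.104   0.1549]
285 [0.4504 0.0618 0.1539] [ 0.4517 -0.0182  0.1507] [ 0.4532 -0.1044  0.1495]
290 [0.4359 0.0623 0.1451] [ 0.4374 -0.0185  0.1489] [ 0.4388 -0.1047  0.1451]
```

View pics/topcrop.png

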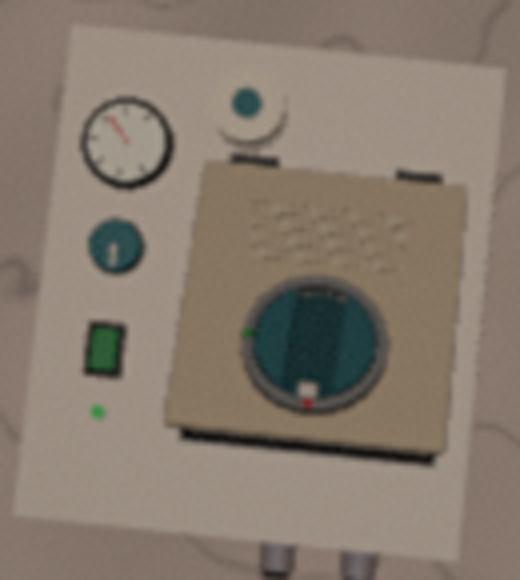

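```bash
cat >> h.py <<'E'
def ray(c,u,v):
    d=np.array([(u-c["cx"])/c["fx"],-(v-c["cy"])/c["fy"],-1.]); T=c["T"]
    return T[:3,3],T[:3,:3]@d
def onplane(c,u,v,s,off=0):  # plane z=s0x+s1y+s2, offset along normal
    o,d=ray(c,u,v); n=np.array([-s[0],-s[1],1]); k=s[2]+off*np.linalg.norm(n)
    t=(k-n@o)/(n@d); return o+t*d
E
python3 - <<'E'
from h import *
from scipy.spatial.transform import Rotation as R
np.set_printoptions(precision=4,suppress=True)
c=dict(np.load("top0.npz")); s=[-.4023,.0281,.4401]
f=lambda x,y:(220+x/4-.375,165+y/4-.375)
for n,x,y,o in [("BL",205,160,0),("BR",467,185,0),("FL",167,425,0),("FR",442,452,0),("disc",316,344,.016),("mark",307,390,.002),("slotfar",322,291,.016),("slotnear",306,399,.016),("red",308,404,.0145),("green",248,333,.0145)]:
    print(n,onplane(c,*f(x,y),s,o))
for n,x,y in [("uBL",72,25),("uBR",506,70),("uFL",15,515),("uFR",460,560)]:
    print(n,onplane(c,*f(x,y),[0,0,.15]))
M=R.from_quat([0.09139642,0.70118294,-0.09249678,0.70102319]).as_matrix(); print(M)
E
```

```text
BL [0.6804 0.0638 0.1682]
BR [ 0.6656 -0.1246  0.1688]
FL [0.4892 0.077  0.2454]
FR [ 0.4745 -0.1063  0.2462]
disc [ 0.5454 -0.0208  0.2373]
mark [ 0.5145 -0.0153  0.2349]
slotfar [ 0.5826 -0.0237  0.2223]
slotnear [ 0.5079 -0.0154  0.2526]
red [ 0.5047 -0.0168  0.2522]
green [0.5522 0.0253 0.2343]
uBL [0.7817 0.1656 0.15  ]
uBR [ 0.7539 -0.1531  0.15  ]
uFL [0.4241 0.1951 0.15  ]
uFR [ 0.3976 -0.1241  0.15  ]
[[-0.0004  0.2579  0.9662]
 [-0.0015  0.9662 -0.2579]
 [-1.     -0.0016 -0.    ]]
```

```bash
python3 -m jog '[{"hand":20,"x":-1,"y":0,"z":0.3,"twist":0},{"hand":0,"x":-1.7,"y":-1,"z":1.3,"twist":1},{"hand":0,"x":-1.7,"y":-2,"z":2.3,"twist":2},{"hand":0,"x":-1.7,"y":-3,"z":3.3,"twist":3},{"hand":0,"x":-1.7,"y":-4,"z":4.3,"twist":4},{"hand":0,"x":-1.7,"y":-5,"z":5.2,"twist":5.5},{"hand":0,"x":-1.7,"y":-6.1,"z":6,"twist":7},{"hand":0,"x":-1.7,"y":-7.2,"z":6.8,"twist":8}]' 30
cat >> h.py <<'E'
from scipy.spatial.transform import Rotation as R
def delta(target,yawy):
    """shift in tool units to reach TCP target with tool y yaw"""
    from station import ctrl
    s=ctrl.get_state(); M=R.from_quat(s["tcp_rot"]).as_matrix()
    y=np.arctan2(M[1,1],M[0,1])
    tw=(y-yawy)
    print("t",s["time_s"],"tcp",s["eef_pos"],"yawy",y,"q",s["qpos"],"F",s["contact_force"],s["torque"],"w",s["grip_width"])
    print("units",M.T@(np.array(target)-s["eef_pos"])/.04,"twist",np.degrees(tw)/5)
E
python3 - <<'E'
from h import *
np.set_printoptions(precision=4,suppress=True)
delta([.5146,-.0891,.473],-.083)
E
```

```text
time_s: 1.1
eef_pos: [0.3499, 0.2538, 0.4726]
tcp_rot: [0.327, 0.627, -0.327, 0.627]
contact_force: [1.1, -0.1, -0.0]
grip_width: -0.0004
t 1.1 tcp [0.3499 0.2538 0.4726] yawy 0.6087582688256616 q [ 0.5999  0.0446  1.9615 -0.0001  1.1355 -0.0088] F [ 1.1382 -0.0637 -0.016 ] [-0.0343 -0.0386  0.0402] w -0.0004178096158429489
units [-0.0097 -1.5241  9.3858] twist 7.926965849397327
```

```bash
python3 -m jog '[{"hand":0,"y":-0.2,"z":1.2,"twist":1},{"hand":0,"y":-0.4,"z":2.5,"twist":2},{"hand":0,"y":-0.6,"z":3.8,"twist":3},{"hand":0,"y":-0.8,"z":5.1,"twist":4.2},{"hand":0,"y":-1,"z":6.4,"twist":5.4},{"hand":0,"y":-1.2,"z":7.7,"twist":6.6},{"hand":0,"y":-1.5,"z":8.8,"twist":7.5},{"hand":0,"y":-1.5,"z":9.4,"twist":7.9}]'
python3 - <<'E'
from h import *
np.set_printoptions(precision=4,suppress=True)
delta([.5146,-.0891,.473],-.083)
from station import ctrl
c=ctrl.capture("wrist"); cv2.imwrite("pics/w1.png",c["image"]); np.savez("w1.npz",**c)
print(c["hand_eye"],c["fx"],c["cx"],c["cy"])
E
```

```text
t 1.1 tcp [0.3499 0.2538 0.4726] yawy 0.6087582688256616 q [ 0.5999  0.0446  1.9615 -0.0001  1.1355 -0.0088] F [ 1.1382 -0.0637 -0.016 ] [-0.0343 -0.0386  0.0402] w -0.0004178096158429489
units [-0.0097 -1.5241  9.3858] twist 7.926965849397327
[[-0.0001  0.3014 -0.9535  0.0302]
 [ 1.      0.0001 -0.0001  0.    ]
 [ 0.0001 -0.9535 -0.3014 -0.0774]
 [ 0.      0.      0.      1.    ]] 371.64829954431775 318.13228070252586 232.65860088006255invalid input
```

View pics/w1.png

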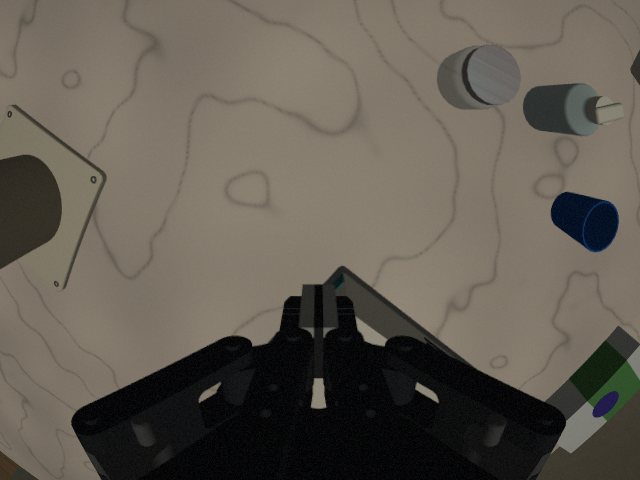

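The move was refused, probably because I left out the "x" key. The picture still shows the first pose: jar at (480,75), bottle at (565,108), cup at (585,222), closed fingers at (318,300). I'll repeat the move with all the keys.

```bash
python3 -m jog '[{"hand":0,"x":0,"y":-0.2,"z":1.2,"twist":1},{"hand":0,"x":0,"y":-0.4,"z":2.5,"twist":2},{"hand":0,"x":0,"y":-0.6,"z":3.8,"twist":3},{"hand":0,"x":0,"y":-0.8,"z":5.1,"twist":4.2},{"hand":0,"x":0,"y":-1,"z":6.4,"twist":5.4},{"hand":0,"x":0,"y":-1.2,"z":7.7,"twist":6.6},{"hand":0,"x":0,"y":-1.5,"z":8.8,"twist":7.5},{"hand":0,"x":0,"y":-1.5,"z":9.4,"twist":7.9}]'
python3 - <<'E'
from h import *
np.set_printoptions(precision=4,suppress=True)
delta([.5146,-.0891,.473],-.083)
from station import ctrl
c=ctrl.capture("wrist"); cv2.imwrite("pics/w2.png",c["image"]); np.savez("w2.npz",**c)
E
```

```text
time_s: 2.15
eef_pos: [0.5169, -0.0887, 0.4723]
tcp_rot: [-0.52, -0.48, 0.52, -0.479]
contact_force: [0.1, 0.3, -0.8]
grip_width: 0.0
t 2.15 tcp [ 0.5169 -0.0887  0.4723] yawy -0.08099002580828753 q [-0.1926  0.1979  1.7834 -0.0001  1.161  -0.1116] F [ 0.1316  0.253  -0.8427] [ 0.0574 -0.0366 -0.0069] w 6.720914795957615e-07
units [-0.0163 -0.0566  0.0152] twist 0.023032607623068788
```

View pics/w2.png

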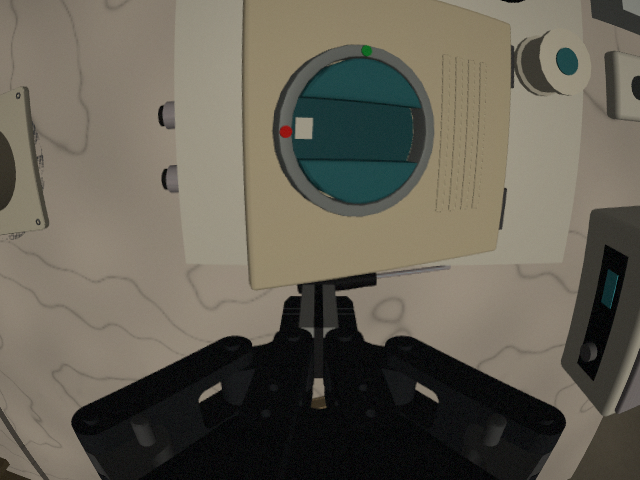

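The wrist view shows the disc centred at (357,128), the mark at (304,128), the red dot at (286,132), the green dot at (367,50) and the cover's front edge at column 245. I'll cross-check these positions.

```bash
cat >> h.py <<'E'
def wrist_T(c,pos,quat):
    T=np.eye(4); T[:3,:3]=R.from_quat(quat).as_matrix(); T[:3,3]=pos
    return T@c["hand_eye"]
def wray(c,T,u,v):
    a=(u-c["cx"])/c["fx"]; b=(v-c["cy"])/c["fy"]; r=np.hypot(a,b); k=np.sin(r)/r if r>1e-9 else 1
    return T[:3,3],T[:3,:3]@np.array([a*k,-b*k,-np.cos(r)])
def wpt(c,T,u,v):  # via depth
    o,d=wray(c,T,u,v); z=np.median(c["z_map"][v-1:v+2,u-1:u+2]); t=z/np.cos(np.hypot((u-c["cx"])/c["fx"],(v-c["cy"])/c["fy"]))
    return o+t*d
def wpl(c,T,u,v,s,off=0):
    o,d=wray(c,T,u,v); n=np.array([-s[0],-s[1],1]); k=s[2]+off*np.linalg.norm(n)
    return o+(k-n@o)/(n@d)*d
E
python3 - <<'E'
from h import *
np.set_printoptions(precision=4,suppress=True)
from station import ctrl
st=ctrl.get_state(); c=dict(np.load("w2.npz")); T=wrist_T(c,st["eef_pos"],st["tcp_rot"]); s=[-.4023,.0281,.4401]
q=[]
for uv in [(265,30),(265,240),(300,240),(430,235),(470,30),(470,230),(420,40),(255,100),(255,180)]: 
    q.append(wpt(c,T,*uv)); print(uv,q[-1])
q=np.array(q); ss=np.linalg.lstsq(np.c_[q[:,:2],np.ones(len(q))],q[:,2],rcond=None)[0]; print("plane",ss,np.arctan(np.hypot(*ss[:2])),np.arctan2(-ss[1],-ss[0]))
for n,u,v,o in [("disc",357,130,.016),("mark",304,128,.002),("red",286,132,.0145),("green",367,50,.0145),("FR",251,289,0),("BR",497,249,0),("FL",246,-10,0)]:
    print(n,wpl(c,T,u,v,ss,o))
E
```

```text
(265, 30) [0.5002 0.0399 0.2387]
(265, 240) [ 0.4883 -0.0785  0.2395]
(300, 240) [ 0.508  -0.0828  0.2315]
(430, 235) [ 0.5979 -0.0982  0.1975]
(470, 30) [0.6382 0.0487 0.1871]
(470, 230) [ 0.635  -0.1017  0.1838]
(420, 40) [0.5947 0.0365 0.2031]
(255, 100) [0.4917 0.001  0.2404]
(255, 180) [ 0.4871 -0.0429  0.2403]
plane [-0.3738  0.0316  0.4242] 0.358852928471654 -0.08444847180540295
disc [ 0.5454 -0.0203  0.2368]
mark [ 0.5164 -0.0171  0.2328]
red [ 0.5076 -0.018   0.2494]
green [0.5549 0.0248 0.2331]
FR [ 0.4762 -0.1077  0.2428]
BR [ 0.6672 -0.1251  0.1708]
FL [0.492  0.0642 0.2423]
```

```bash
python3 -m jog '[{"hand":0,"x":0.8,"y":0,"z":0,"twist":0},{"hand":0,"x":1.4,"y":0,"z":0,"twist":0},{"hand":0,"x":1.7,"y":-0.05,"z":0,"twist":0},{"hand":0,"x":1.95,"y":-0.12,"z":0,"twist":0},{"hand":0,"x":2.2,"y":-0.2,"z":0,"twist":0},{"hand":0,"x":2.45,"y":-0.26,"z":0,"twist":0},{"hand":0,"x":2.7,"y":-0.32,"z":0,"twist":0},{"hand":0,"x":2.9,"y":-0.37,"z":0,"twist":0}]'
python3 - <<'E'
from h import *
np.set_printoptions(precision=4,suppress=True)
delta([.5146,-.0891,.473],-.083)
from station import ctrl
c=ctrl.capture("wrist"); cv2.imwrite("pics/w3.png",c["image"]); np.savez("w3.npz",**c)
E
```

```text
time_s: 3.2
eef_pos: [0.5019, -0.0857, 0.3563]
tcp_rot: [0.519, 0.48, -0.519, 0.481]
contact_force: [1.7, 0.7, 0.9]
grip_width: 0.0003
t 3.2 tcp [ 0.5019 -0.0857  0.3563] yawy -0.07762174409057328 q [-0.1925  0.3215  1.9221 -0.0001  0.8971 -0.1149] F [1.6889 0.6635 0.8983] [ 0.0656 -0.2205  0.0379] w 0.0003259069667147104
units [-2.9174  0.3267  0.06  ] twist 0.06163027295028915
```

View pics/w3.png

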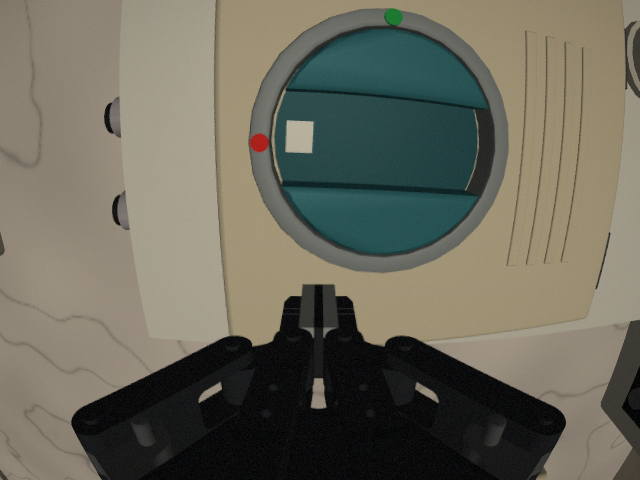

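The tips are on the right bare strip, at about (318,290), and the cover is nearly level. I'll push on to the gasket.

```bash
python3 -m jog '[{"hand":0,"x":0.15,"y":-0.02,"z":0,"twist":0},{"hand":0,"x":0.25,"y":-0.03,"z":0,"twist":0},{"hand":0,"x":0.3,"y":-0.03,"z":0,"twist":0},{"hand":0,"x":0.3,"y":-0.03,"z":0,"twist":0}]'
```

```text
time_s: 3.75
eef_pos: [0.5005, -0.0856, 0.3449]
tcp_rot: [-0.519, -0.48, 0.519, -0.48]
contact_force: [-1.7, -0.1, 4.4]
grip_width: -0.0003
```

```bash
python3 -m jog '[{"hand":0,"x":0.05,"y":0,"z":0,"twist":0},{"hand":0,"x":0.05,"y":0,"z":0,"twist":0}]'; python3 -m jog '[{"hand":0,"x":0.05,"y":0,"z":0,"twist":0},{"hand":0,"x":0.05,"y":0,"z":0,"twist":0}]'
```

```text
time_s: 4.0
eef_pos: [0.5004, -0.0856, 0.3434]
tcp_rot: [-0.519, -0.48, 0.519, -0.48]
contact_force: [-4.3, 0.1, 9.7]
grip_width: 0.0
time_s: 4.25
eef_pos: [0.5005, -0.0856, 0.3429]
tcp_rot: [-0.519, -0.48, 0.519, -0.48]
contact_force: [-9.8, 1.2, 26.3]
grip_width: 0.0
```

It is fully home: force jumps to 26 N with the tips at 0.170. I'll back off, open the fingers and measure the slot.

```bash
python3 -m jog '[{"hand":0,"x":-0.3,"y":0,"z":0,"twist":0},{"hand":20,"x":-1.3,"y":0,"z":0,"twist":0},{"hand":42,"x":-2,"y":0.4,"z":-0.5,"twist":0},{"hand":42,"x":-2,"y":0.6,"z":-1,"twist":0},{"hand":42,"x":-2,"y":0.6,"z":-1,"twist":0}]'
python3 - <<'E'
from h import *
np.set_printoptions(precision=4,suppress=True)
delta([.530,-.0181,.4],-.083)
from station import ctrl
c=ctrl.capture("wrist"); cv2.imwrite("pics/w4.png",c["image"]); np.savez("w4.npz",**c)
c=ctrl.capture("top"); cv2.imwrite("pics/t4.png",cv2.resize(c["image"][165:310,220:350],None,fx=4,fy=4)); np.savez("t4.npz",**c)
E
```

```text
time_s: 4.88
eef_pos: [0.528, -0.0468, 0.4209]
tcp_rot: [0.519, 0.48, -0.518, 0.481]
contact_force: [-0.4, -1.3, 0.0]
grip_width: 0.0419
t 4.875 tcp [ 0.528  -0.0468  0.4209] yawy -0.07589424073685634 q [-0.1108  0.264   1.8249  0.      1.052  -0.0349] F [-0.3829 -1.3342  0.0289] [-0.0205  0.0364  0.0542] w 0.04185731370740353
units [ 0.5236 -0.004  -0.718 ] twist 0.08142600320282432
```

View pics/w4.png

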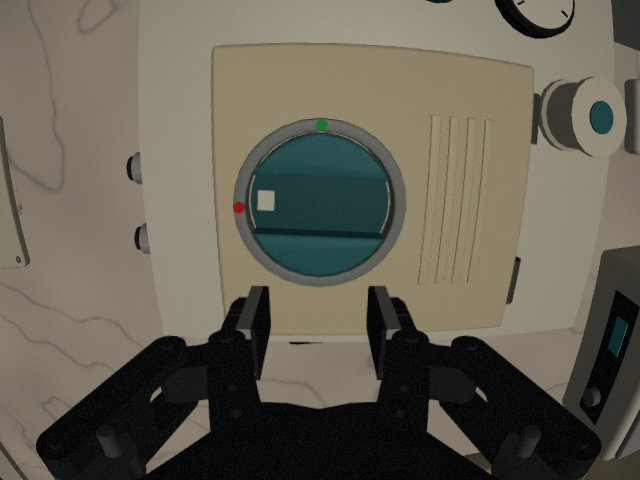

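View pics/t4.png

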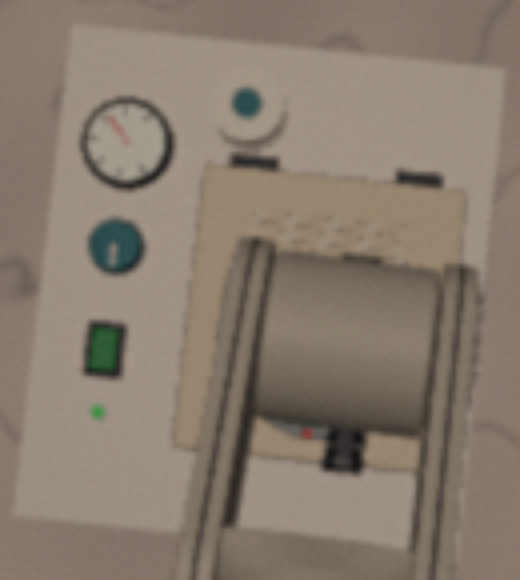

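Run:
```python
from h import *
c=np.load("w4.npz"); im=c["image"][105:295,225:415]
cv2.imwrite("pics/w4z.png",cv2.resize(cv2.convertScaleAbs(im,alpha=1.7),(570,570),interpolation=cv2.INTER_CUBIC))
```

```text
(no output)
```

View pics/w4z.png

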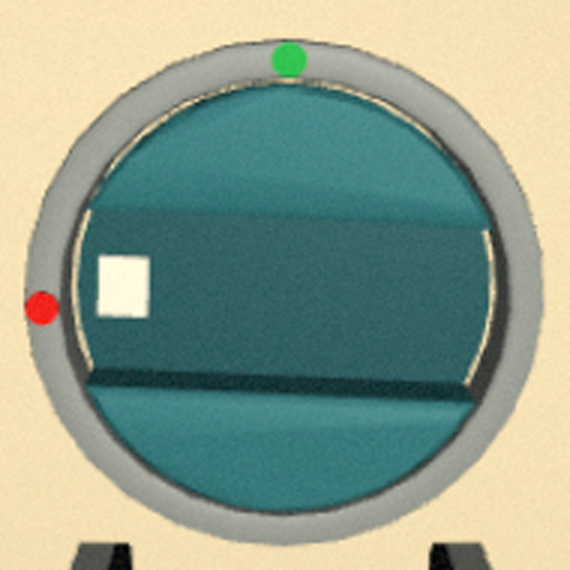

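Run:
```python
from h import *
np.set_printoptions(precision=4,suppress=True)
from station import ctrl
st=ctrl.get_state(); c=dict(np.load("w4.npz")); T=wrist_T(c,st["eef_pos"],st["tcp_rot"])
f=lambda x,y:(225+x/3-.33,105+y/3-.33)
q=np.array([wpt(c,T,u,v) for u,v in [(230,60),(225,150),(228,300),(300,60),(400,300),(470,80),(500,150),(480,300),(420,80)]])
s=np.linalg.lstsq(np.c_[q[:,:2],np.ones(9)],q[:,2],rcond=None)[0]; print("plate",s,q[:,2])
th=0.02; s=[-.02,0.0017,0.1741+.02*.530]  # nominal at disc ~ z .1728
s=[-.02*.9966,.02*.083,.17+.02*.14+.02*.53]
for n,x,y,o in [("L",25,290,.0145),("R",543,290,.0145),("T",285,38,.0145),("B",285,545,.0145),("red",42,308,.0145),("green",289,60,.0145),("mark",123,287,.002),("ul",92,208,.002),("ur",488,229,.002),("ll",88,386,.016),("lr",470,402,.016)]:
    print(n,wpl(c,T,*f(x,y),s,o))
```

```text
plate [-0.0272 -0.123   0.1975] [0.1743 0.1743 0.174  0.1728 0.2588 0.1708 0.1699 0.1702 0.1714]
L [ 0.4812 -0.0118  0.1883]
R [ 0.5791 -0.0198  0.1863]
T [0.5336 0.0303 0.1873]
B [ 0.5261 -0.0684  0.1873]
red [ 0.484  -0.0156  0.1882]
green [0.534  0.0263 0.1873]
mark [ 0.4979 -0.0156  0.1754]
ul [0.4935 0.0007 0.1756]
ur [ 0.5709 -0.0096  0.174 ]
ll [ 0.4912 -0.0313  0.1896]
lr [ 0.564  -0.0406  0.1881]
```

The collar centre comes out at (0.530, -0.0185), matching the prediction of (0.530, -0.018). Slot yaw is about -0.13. I'll move over the axis, align with the slot and descend.

```bash
python3 -m jog '[{"hand":38,"x":0,"y":0,"z":-0.5,"twist":0.6},{"hand":38,"x":0,"y":0,"z":-0.71,"twist":0.6},{"hand":38,"x":0.3,"y":0,"z":-0.71,"twist":0.6},{"hand":38,"x":0.7,"y":0,"z":-0.71,"twist":0.6},{"hand":38,"x":0.9,"y":0,"z":-0.71,"twist":0.6},{"hand":38,"x":0.9,"y":0,"z":-0.71,"twist":0.6}]'
python3 - <<'E'
from h import *
np.set_printoptions(precision=4,suppress=True)
delta([.530,-.0183,.352],-.13)
from station import ctrl
c=ctrl.capture("wrist"); cv2.imwrite("pics/w5.png",c["image"]); np.savez("w5.npz",**c)
E
```

```text
time_s: 5.72
eef_pos: [0.5295, -0.0195, 0.3835]
tcp_rot: [-0.531, -0.467, 0.532, -0.466]
contact_force: [0.8, 0.2, 0.3]
grip_width: 0.0384
t 5.725 tcp [ 0.5295 -0.0195  0.3835] yawy -0.13013637392672026 q [-0.0592  0.3123  1.8567 -0.0001  0.9748  0.0709] F [0.8326 0.1916 0.3136] [0.0129 0.0215 0.0095] w 0.03839363023424994
units [ 0.7886  0.0094 -0.0314] twist -0.0015627300873393528
```

View pics/w5.png

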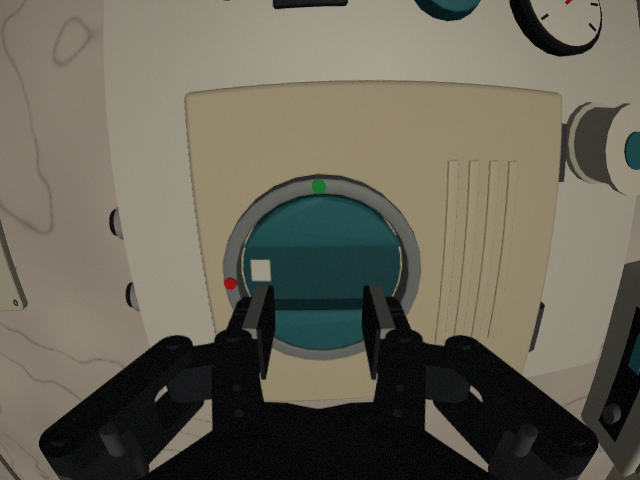

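The fingers at columns 265 and 375 sit symmetric about the disc, centred near 320. Now down into the slot.

```bash
python3 -m jog '[{"hand":38,"x":0.3,"y":0,"z":-0.03,"twist":0},{"hand":38,"x":0.55,"y":0,"z":-0.03,"twist":0},{"hand":38,"x":0.7,"y":0,"z":-0.03,"twist":0},{"hand":38,"x":0.8,"y":0,"z":-0.03,"twist":0},{"hand":38,"x":0.8,"y":0,"z":-0.03,"twist":0}]'
python3 - <<'E'
from h import *
from station import ctrl
c=ctrl.capture("wrist"); cv2.imwrite("pics/w6.png",c["image"])
E
```

```text
time_s: 6.4
eef_pos: [0.5299, -0.018, 0.3524]
tcp_rot: [-0.531, -0.467, 0.532, -0.466]
contact_force: [-0.4, 0.1, -0.3]
grip_width: 0.038
```

View pics/w6.png

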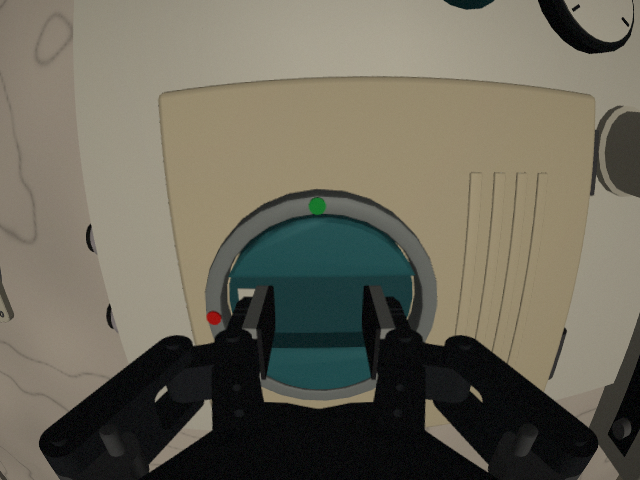

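```bash
python3 -m jog '[{"hand":38,"x":0.06,"y":0,"z":0,"twist":0},{"hand":38,"x":0.1,"y":0,"z":0,"twist":0},{"hand":38,"x":0.1,"y":0,"z":0,"twist":0}]'
python3 -m jog '[{"hand":38,"x":0.05,"y":0,"z":0,"twist":0},{"hand":38,"x":0.05,"y":0,"z":0,"twist":0}]'
```

```text
time_s: 6.82
eef_pos: [0.5299, -0.018, 0.3487]
tcp_rot: [-0.531, -0.467, 0.531, -0.466]
contact_force: [0.4, -0.7, -0.4]
grip_width: 0.0382
time_s: 7.08
eef_pos: [0.5301, -0.018, 0.347]
tcp_rot: [0.531, 0.466, -0.531, 0.467]
contact_force: [-0.6, -0.0, 3.4]
grip_width: 0.0378
```

The tips are on the slot floor at 3.4 N. I'll turn clockwise, which is positive twist.

```bash
python3 -m jog '[{"hand":38,"x":0,"y":0,"z":0,"twist":1.2},{"hand":38,"x":0,"y":0,"z":0,"twist":2.4},{"hand":38,"x":0,"y":0,"z":0,"twist":3.6},{"hand":38,"x":0,"y":0,"z":0,"twist":4.8},{"hand":38,"x":0,"y":0,"z":0,"twist":6},{"hand":38,"x":0,"y":0,"z":0,"twist":7.2},{"hand":38,"x":0,"y":0,"z":0,"twist":8.4},{"hand":38,"x":0,"y":0,"z":0,"twist":8.4}]'
python3 - <<'E'
from h import *
np.set_printoptions(precision=4,suppress=True)
delta([.530,-.0183,.347],-.083-1.57)
from station import ctrl
c=ctrl.capture("wrist"); cv2.imwrite("pics/w7.png",c["image"])
E
```

```text
time_s: 8.07
eef_pos: [0.5302, -0.0181, 0.347]
tcp_rot: [0.663, 0.245, -0.663, 0.246]
contact_force: [0.9, -0.3, 1.5]
grip_width: 0.0381
t 8.075 tcp [ 0.5302 -0.0181  0.347 ] yawy -0.8620681686257191 q [-0.0565  0.3643  1.8829 -0.0001  0.8934  0.8056] F [ 0.8731 -0.3011  1.5372] [-0.099  -0.041   0.0054] w 0.038106358428346365
units [-0.0011  0.0006  0.0072] twist 9.063411164059842
```

View pics/w7.png

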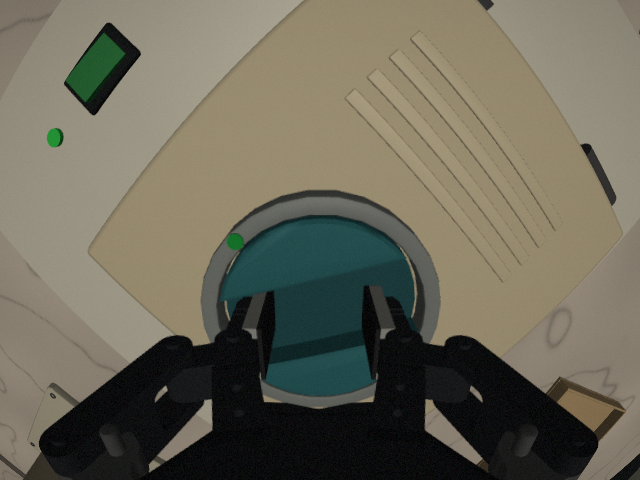

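The slot is following with about 12° of slack lag. I'll continue to the stop.

```bash
python3 -m jog '[{"hand":38,"x":0,"y":0,"z":0,"twist":1.2},{"hand":38,"x":0,"y":0,"z":0,"twist":2.4},{"hand":38,"x":0.02,"y":0,"z":0,"twist":3.6},{"hand":38,"x":0.04,"y":0,"z":0,"twist":4.8},{"hand":38,"x":0.04,"y":0,"z":0,"twist":6},{"hand":38,"x":0.05,"y":0,"z":0,"twist":7.2},{"hand":38,"x":0.05,"y":0,"z":0,"twist":8.4},{"hand":38,"x":0.05,"y":0,"z":0,"twist":9.6}]'
python3 - <<'E'
from h import *
np.set_printoptions(precision=4,suppress=True)
delta([.530,-.0183,.347],-.083-1.57)
from station import ctrl
c=ctrl.capture("wrist"); cv2.imwrite("pics/w8.png",c["image"])
E
```

```text
time_s: 9.12
eef_pos: [0.5303, -0.0179, 0.345]
tcp_rot: [0.706, -0.046, -0.705, -0.046]
contact_force: [1.5, -0.2, 1.3]
grip_width: 0.0379
t 9.125 tcp [ 0.5303 -0.0179  0.345 ] yawy -1.7012997504023495 q [-0.0562  0.3673  1.8841 -0.      0.8887  1.6451] F [ 1.5238 -0.2012  1.3146] [ 0.0382 -0.2435  0.2312] w 0.03788992999040288
units [-0.0501  0.0102  0.0071] twist -0.5534743699179848
```

View pics/w8.png

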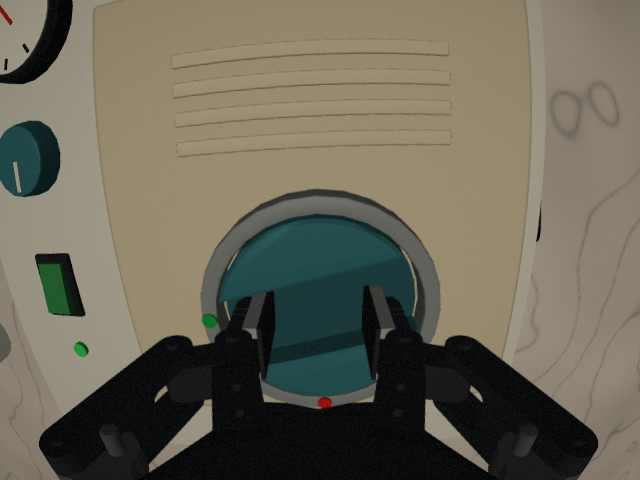

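```bash
python3 -m jog '[{"hand":38,"x":0,"y":0,"z":0,"twist":0.6},{"hand":38,"x":0,"y":0,"z":0,"twist":1.2},{"hand":38,"x":0,"y":0,"z":0,"twist":1.8},{"hand":38,"x":0,"y":0,"z":0,"twist":1.8}]'
python3 -c "
from h import *
delta([.530,-.0183,.347],-.083-1.57)"
python3 -m jog '[{"hand":38,"x":0,"y":0,"z":0,"twist":0.4},{"hand":38,"x":0,"y":0,"z":0,"twist":0.8},{"hand":38,"x":0,"y":0,"z":0,"twist":0.8}]'
python3 -c "
from h import *
delta([.530,-.0183,.347],-.083-1.57)"
```

```text
time_s: 9.68
eef_pos: [0.5304, -0.0179, 0.345]
tcp_rot: [0.701, -0.1, -0.699, -0.1]
contact_force: [2.7, 0.0, 1.9]
grip_width: 0.038
t 9.675 tcp [ 0.53041226 -0.01794307  0.34496986] yawy -1.8548071703693694 q [-5.62792014e-02  3.67431418e-01  1.88391787e+00  2.09631195e-04
  8.88725367e-01  1.79839630e+00] F [2.6752346  0.02739047 1.88603058] [ 0.07059628 -0.47939469  0.01792959] w 0.037993454315055124
units [-0.05076976  0.01142838  0.00732005] twist -2.312539827528485
time_s: 10.05
eef_pos: [0.5304, -0.018, 0.345]
tcp_rot: [0.696, -0.125, -0.695, -0.126]
contact_force: [6.1, 0.2, 1.1]
grip_width: 0.0381
t 10.05 tcp [ 0.53037683 -0.01801553  0.34496633] yawy -1.9275581861505144 q [-5.63889290e-02  3.67402360e-01  1.88397558e+00  4.68727017e-05
  8.88750506e-01  1.87114006e+00] F [6.09757398 0.19674715 1.05231799] [ 4.69107317e-04 -9.02380301e-01  1.50382478e-01] w 0.03805189958834502
units [-0.0508552   0.00993035  0.00627319] twist -3.1462050594383375
```

```bash
python3 -m jog '[{"hand":38,"x":0,"y":0,"z":0,"twist":0.4},{"hand":38,"x":0,"y":0,"z":0,"twist":0.8},{"hand":38,"x":0,"y":0,"z":0,"twist":0.8}]'
python3 - <<'E'
from h import *
np.set_printoptions(precision=4,suppress=True)
delta([.530,-.0183,.347],-.083-1.57)
from station import ctrl
c=ctrl.capture("wrist"); cv2.imwrite("pics/w9.png",c["image"])
E
```

```text
time_s: 10.42
eef_pos: [0.5305, -0.0178, 0.345]
tcp_rot: [0.692, -0.148, -0.691, -0.148]
contact_force: [5.5, 1.5, 1.8]
grip_width: 0.0382
t 10.425 tcp [ 0.5305 -0.0178  0.345 ] yawy -1.9932712439327636 q [-0.0558  0.3674  1.8839 -0.0012  0.8885  1.9382] F [5.4968 1.453  1.7665] [ 0.2049 -0.946   1.7351] w 0.03818364005230448
units [-0.0501  0.0153  0.0055] twist -3.8992212334027743
```

View pics/w9.png

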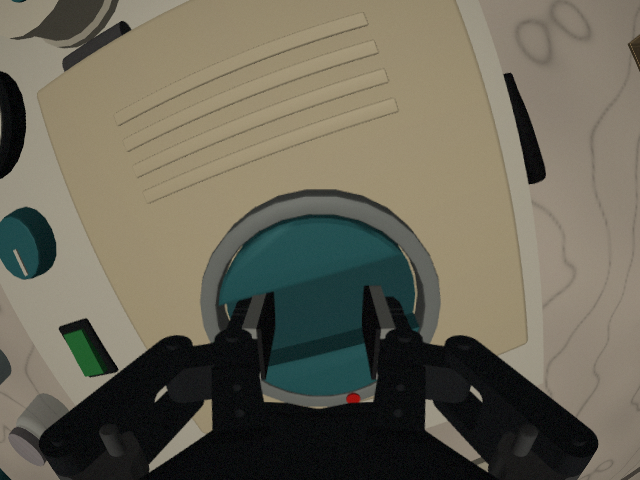

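The torque jumped to 1.7 N m, so this is the hard stop. I'll centre the fingers within the slack, lift straight out and check.

```bash
python3 -m jog '[{"hand":38,"x":0,"y":0,"z":0,"twist":-1.2},{"hand":38,"x":-0.05,"y":0,"z":0,"twist":-2.5},{"hand":38,"x":-0.2,"y":0,"z":0,"twist":-2.5},{"hand":38,"x":-0.6,"y":0,"z":0,"twist":-2.5},{"hand":38,"x":-1.5,"y":0,"z":0,"twist":-2.5},{"hand":38,"x":-2.5,"y":0,"z":0,"twist":-2.5}]'
python3 - <<'E'
from h import *
np.set_printoptions(precision=4,suppress=True)
delta([.530,-.0183,.347],-.083-1.57)
from station import ctrl
c=ctrl.capture("wrist"); cv2.imwrite("pics/w10.png",c["image"]); np.savez("w10.npz",**c)
E
```

```text
time_s: 11.22
eef_pos: [0.5296, -0.018, 0.4462]
tcp_rot: [-0.703, 0.074, 0.704, 0.074]
contact_force: [-0.2, -0.1, -0.1]
grip_width: 0.038
t 11.225 tcp [ 0.5296 -0.018   0.4462] yawy -1.7810015619962978 q [-0.0565  0.2346  1.8     0.      1.1082  1.7245] F [-0.1594 -0.0833 -0.0667] [0.0165 0.0089 0.0489] w 0.037990796946270985
units [ 2.4808  0.0038 -0.0153] twist -1.4667898546940026
```

View pics/w10.png

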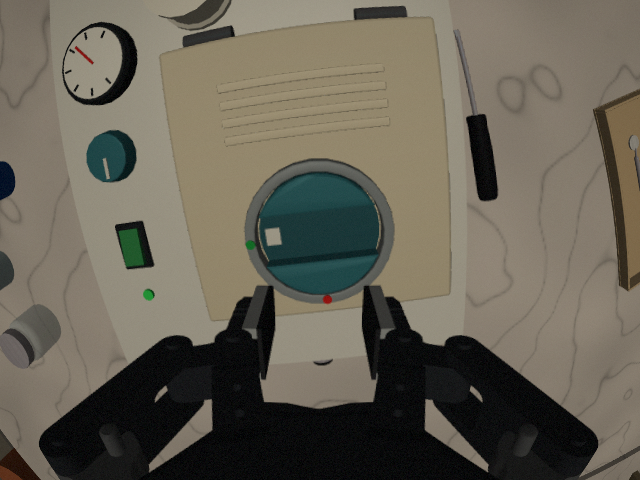

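Run:
```python
from h import *
c=np.load("w10.npz"); im=c["image"][150:310,240:400]
cv2.imwrite("pics/w10z.png",cv2.resize(cv2.convertScaleAbs(im,alpha=1.7),(560,560),interpolation=cv2.INTER_CUBIC))
```

```text
(no output)
```

View pics/w10z.png

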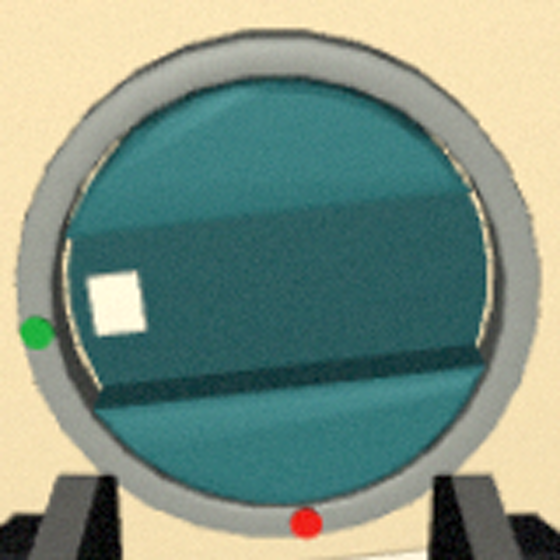

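Run:
```python
from h import *
np.set_printoptions(precision=4,suppress=True)
from station import ctrl
st=ctrl.get_state(); c=dict(np.load("w10.npz")); T=wrist_T(c,st["eef_pos"],st["tcp_rot"])
f=lambda x,y:(240+x/3.5-.36,150+y/3.5-.36)
p={}
for n,x,y,z in [("L",17,280,.1845),("R",540,280,.1845),("T",275,30,.1845),("B",275,537,.1845),("red",306,523,.1845),("green",37,332,.1845),("mark",117,303,.172),("ul",70,237,.172),("ur",470,190,.172),("ll",97,408,.186),("lr",484,367,.186),("ll2",106,384,.172),("lr2",477,344,.172),("cFL",211-240,0,0)]:
    p[n]=wpl(c,T,*f(x,y),[0,0,z]); print(n,p[n])
y=lambda a,b:np.arctan2(*(p[b]-p[a])[1::-1])
for a,b in [("ur","ul"),("lr","ll"),("lr2","ll2")]: print(y(a,b)-np.pi/2)
ctr=np.array([.530,-.0183,0]); p["c"]=ctr
for n in ["mark","green","red"]: print(n,y("c",n)-np.pi/2)
for u,v in [(215,280),(300,310),(230,300),(430,285),(410,200),(200,100),(420,60)]: print(u,v,wpt(c,T,u,v))
```

```text
L [0.5473 0.03   0.1845]
R [ 0.5262 -0.069   0.1845]
T [ 0.5835 -0.0287  0.1845]
B [ 0.483  -0.0073  0.1845]
red [ 0.4848 -0.0142  0.1845]
green [0.5362 0.0289 0.1845]
mark [0.5352 0.0144 0.172 ]
ul [0.5506 0.0203 0.172 ]
ur [ 0.5434 -0.0598  0.172 ]
ll [0.5189 0.021  0.186 ]
lr [ 0.5115 -0.0552  0.186 ]
ll2 [0.5186 0.021  0.172 ]
lr2 [ 0.5112 -0.0558  0.172 ]
cFL [0.598  0.0705 0.    ]
-0.08966709683049778
-0.09697449336849617
-0.09571338508681282
mark -0.15721486707502597
green -0.13135360667048013
red 1.4798919410396962
215 280 [0.5125 0.0649 0.1769]
300 310 [0.4759 0.0082 0.1766]
230 300 [0.4944 0.0584 0.177 ]
430 285 [ 0.4749 -0.0914  0.1771]
410 200 [ 0.5425 -0.0845  0.1773]
200 100 [0.6398 0.04   0.1774]
420 60 [ 0.6353 -0.1085  0.1776]
```

The slot direction reads -0.09 against -0.083 expected when locked, and the plate is level. I'll retreat up and to the right, clear of the unit.

```bash
python3 -m jog '[{"hand":38,"x":-1,"y":0,"z":0,"twist":0},{"hand":38,"x":-2,"y":0.5,"z":0.3,"twist":0},{"hand":38,"x":-2,"y":2,"z":0.8,"twist":0},{"hand":38,"x":-2,"y":3.4,"z":1.2,"twist":0},{"hand":38,"x":-2,"y":4.8,"z":1.5,"twist":0},{"hand":38,"x":-2,"y":6.2,"z":1.5,"twist":0},{"hand":38,"x":-2,"y":7,"z":1.5,"twist":0},{"hand":38,"x":-2,"y":7,"z":1.5,"twist":0}]'
python3 - <<'E'
from h import *
np.set_printoptions(precision=4,suppress=True)
from station import ctrl
c=ctrl.capture("top"); cv2.imwrite("pics/t11.png",c["image"]); P=cloud(c)
for v in (215,225,235,250,260,270,276): print(v,P[v,274],P[v,325])
c2=ctrl.capture("scene"); cv2.imwrite("pics/s11.png",c2["image"])
E
```

```text
time_s: 12.28
eef_pos: [0.4125, -0.2811, 0.5253]
tcp_rot: [0.703, -0.075, -0.703, -0.075]
contact_force: [0.3, -0.0, 0.7]
grip_width: 0.0383
215 [0.6498 0.0536 0.1732] [ 0.6528 -0.0921  0.1704]
225 [0.6214 0.0531 0.1711] [ 0.624  -0.0926  0.1707]
235 [0.5926 0.0524 0.1713] [ 0.5957 -0.0931  0.1664]
250 [0.5502 0.0518 0.1656] [ 0.5524 -0.0936  0.1711]
260 [0.5215 0.0506 0.171 ] [ 0.524  -0.094   0.1718]
270 [0.4932 0.0503 0.1668] [ 0.4957 -0.0946  0.1689]
276 [ 0.4761 -0.0587  1.4247] [ 0.4787 -0.0948  0.1694]
```

View pics/t11.png

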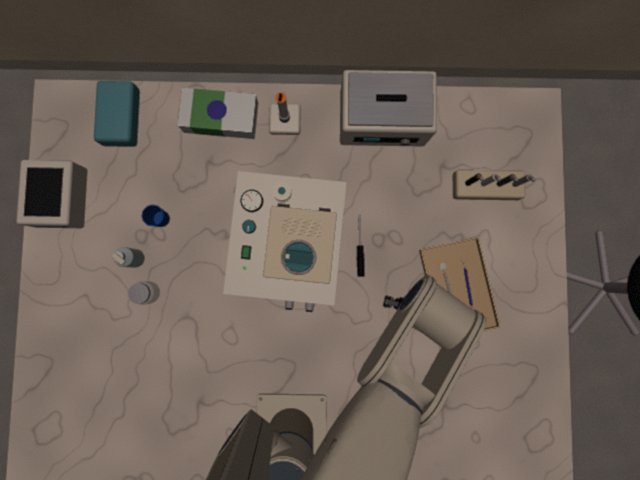

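View pics/s11.png

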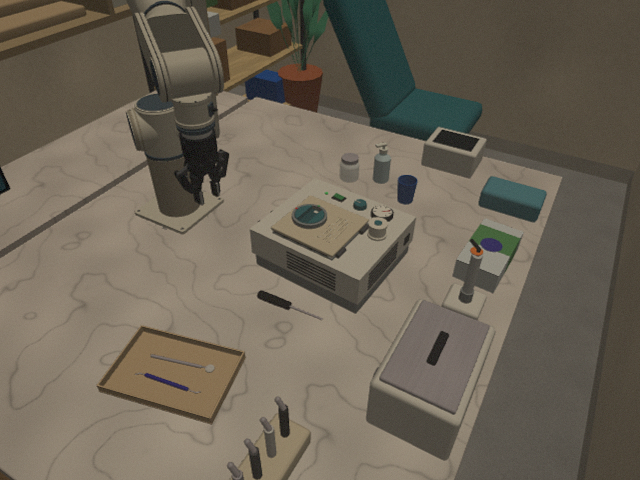

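The cover is flat on the unit, and in the top view the disc is at (298,257) with its mark at (288,257) pointing left towards the green dot. The gripper is clear at (395,300), and nothing else has moved. Handing in.

```bash
python3 -c "
from station import ctrl
print(ctrl.finish_job())"
```

```text
the job is handed in; nothing more can be done
None
```

The hatch cover is shut and locked, and I handed the job in at about 12.4 s of the 54 s allowed.

- **Closing the cover:** I pushed it down with closed fingertips on the bare strip to the right of the collar. It reached its end stop with the tips at 0.170 m, where the force jumped to about 26 N.
- **Locking it:** I set both fingertips in the slot, 38 mm apart, and turned clockwise until the torque jumped from about 0.2 to 1.7 N m at the hard stop. I then eased back within the slack, lifted straight out and moved off to the right.

**Last checks:**
- **Slot:** it pointed at -0.09 rad, against -0.083 expected when locked, which is within measuring error.
- **Plate:** it lay flat, at about 0.17 m from front to back.
- **Surroundings:** nothing else had visibly moved, and the contact force was near zero.

**Disagreements:**
- **Wrist camera height:** its depth put the whole plate about 7 mm too high, but evenly, so it still showed the cover level. The top camera agreed with the expected height.
- **White mark:** its bearing on the slot floor differed from the green dot's by about 0.03 rad. I put that down to picking the pixel and viewing at an angle.

One move call was refused because I left out a key; the arm did not move, and I repeated it in full.

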